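# Draw out the electrode boom and hold it at its mark

## Robot

A 7-joint arm with a two-finger parallel gripper is mounted at the origin on the work surface. World frame = base frame: x ahead of the robot, y to its left, z up, the work surface at z = 0. Lengths are in m, angles in rad, forces in N, time in s.
With the tool pointing down it reaches from about 0.425 to 0.925 m from the base axis. Payload 6.8 kg.
Tool frame: the origin (TCP) lies on the centre line of the jaws, within the pads' length; the fingertips stand 25 mm ahead of it and the grasp point (between the pads) lies 6 mm ahead of it; z points along the fingers, y is the line along which they close (so a half turn about z gives the same grasp; the last joint's range is limited). The gripper opens to 85 mm and grips with 20 to 120 N. Pads are 22 mm wide; open, the fingers measure 114 mm over their backs; the gripper's body (76 mm by 85 mm) begins 54 mm behind the grasp point. The pads swing forward as they close: fully open they stand 13 mm farther back than shut.
Start: joints at [-1.26, 0.477, 0.022, 1.555, -0.011, 1.109, -0.083], TCP at [0.274, 0.617, 0.256] pointing down, gripper open.
Joint ranges: [-2.96, 2.96], [-0.34, 2.1], [-1.41, 1.46], [0.24, 2.44], [-1.37, 4.51], [0.17, 1.92], [-2.96, 2.96]. Speed limits (rad/s): [2.39, 2.39, 3.14, 3.14, 3.14, 3.14, 3.14].

## Interface

Orientations are given as a rotation vector (axis times angle).
In Python, from bench import telemetry, grab_frame, job gives the robot as it stands.
- The arm moves only by the tool apply_moves, never from a script. Its argument "rows" is a list of rows, each a list of 2 entries, a list of its own where there are three numbers: the shift along the tool's x, y, z each as a share of 250 mm, from -1 to 1, then the turn, a rotation vector about the tool's x, y, z each as a share of pi rad, from -1 to 1. A call has 1 to 10 rows; each row is the pose to reach, as a shift and turn from the pose commanded when the call began, along the tool's axes at that moment, turning the shorter way round; what a row does not reach only later rows make up. A row lasts 1/8 s, in which the tool goes at most 62.5 mm and 10.7 degrees, less where a joint would pass 70% of its speed; a pose out of reach is approached as far as the arm can. A call with a number of a shift or a turn outside -1 to 1 is refused whole. A call with a gripper value outside its range is refused whole. "jaw" is the gripper's target within -1 to 1 (fully open at 1, half-way at 0, shut at -1), set as the call begins (left out, the last holds). The fingers move at their own pace and stop on an object; "newtons" is the grip in N (left out, the last holds). Time passes only in rows, so rows that repeat a pose let the fingers close. It gives the time, the measured TCP pose, the force, the opening and the grip force at its end, in the units of the state.
- telemetry.get_obs(): the state, without advancing time (a new reading comes with each control period).
- grab_frame(name): name is "scene" or "top"; returns a dict with "frame" (400x640x3 uint8, red, green, blue), "vertical_fov" (degrees; the focal length in pixels is half the picture's height over the tangent of half this angle, whatever the lens; pixels are square), "cx", "cy" (the principal point, pixels), "origin" and "attitude" of the camera in the world. Camera axes: x right, y up, looking along -z (the intrinsics and any distortion apply to the point x, -y, -z); pixel columns grow to the right and rows downward; lengths in m; the calibration is good to about 2 mm. A picture is of the moment at which its call begins. There is no depth.
- job.hand_in(): hands the job in; it is judged then, once.
The state is a dict: "clock": time; "joints": joint angles; "qvel": joint speeds; "tau": joint torques, N m; "tcp_pos": TCP position; "orientation": TCP orientation; "contact_force": force on the tool from outside, world axes, zero at the start; "moment": the same for the moment, N m; "grip_width": finger opening in m; "gripper_force": force on a finger pad.
Only numpy, scipy, OpenCV 4.12 (cv2) and the standard library are available. Lean on these libraries where they do the work, as an engineer would, in place of code of your own. Each camera call takes 0.05 s, during which the arm holds its last target. There are 200 camera calls.

## Task

A reagent bottle was left on the stirrer, in the way of the pH electrode: lift it off and stand it upright in the spill tray. Then squeeze in the lock button on the side of the boom head, draw the boom out until the 100 mm line of its scale (the second long line) stands at the collar, and finish still holding it there against its return spring, so that I can do up the clamp screw. Let nothing press on the glass electrode, do not knock the bottle over, and leave the other things standing where they are.

Things in the scene. Friction and masses are not known exactly. Their poses are not given: they have to be found in the camera images.
- stand: Fixed electrode stand: grey foot plate, column 22 mm thick, on it the level sleeve of a telescopic boom, axis 235 mm above the bench. Origin on the bench under the column, z up. The boom extends along the stand's own -y; the lock button and the black clamp screw are on its +x side. Sleeve 26 mm square, from 167 mm behind the column (+y) to the collar 76 mm in front. Highest point 260 mm.
- collar_face (a point): Middle of the top edge of the black collar's end face, where the scale is read; 253 mm above the bench. The scale is engraved on the top and the button side of the bright inner tube: a short line every 10 mm, a long one across the whole face every 50 mm. The line at the collar face when parked is 0, so 100 mm is the second long line to come out after it.
- boom (a joint): Extension of the boom in m, equal to the scale reading: 0 = parked fully in, at most 0.16. A spring in the sleeve draws it home with 3.6 N parked and 4.8 N at 0.1 (friction 0.4 N): let go outside, it runs back by itself and stops on its latch tooth 16 mm short of home until the button is pressed again. Parked and latched it has 1 mm of play.
- boom_head: Grey grip block on the end of the boom: 28 mm wide (its x, across the boom), 42 mm long (y), 44 mm tall. Origin at its centre, 235 mm above the bench; axes parallel to the stand's (-y is outwards). Lock button in the middle of its +x side, plain ribbed face on -x. Parked it is 8 mm from the collar. It slides only along the boom; moving mass about 0.4 kg. Nothing stands above it.
- lock_button (a joint): Travel of the lock button in m: 0 = out (latched), 0.0055 = fully in. It takes 3.6 N to start and 8.6 N to go fully in, and springs out when let go. At 5 mm in, the latch tooth is clear of the collar and the boom can slide; it must be kept in for the first 16 mm of the boom's travel.
- button_face (a point): Centre of the outer face of the lock button: black, round, 20 mm across, 7.5 mm proud of the +x side of the grip block (2 mm when fully in), pressed towards the stand's -x. Over button and opposite face the block measures 35.5 mm with the button out, 30 mm with it in; the middle of that grip is then 1 mm from the block's centre towards the button.
- electrode: The glass pH electrode, 12 mm thick, hanging upright in a clip on the boom head. Origin on its axis, 45 mm in front (-y) of the grip block's centre, 235 mm above the bench. Its tip is 120 mm above the bench; its cap (17 mm thick) ends 26 mm above the origin. Fragile.
- stirrer: Fixed low white magnetic stirrer, 130 mm (x) by 110 mm (y), 30 mm tall with its round 100 mm plate; origin on the bench under its middle. It stands in front of the stand, where the electrode comes to at 100 mm.
- bottle_center (a point): Centre, half-way up, of the amber reagent bottle standing on the stirrer plate: 56 mm wide, 105 mm tall, about 0.22 kg. Its black screw cap, 46 mm across and 26 mm tall, is its top; the middle of the cap is 39.5 mm above this point. On the stirrer the bottle's top is 135 mm above the bench, higher than the electrode's tip.
- bottle: The same reagent bottle; origin at the centre of its underside, z up through the cap.
- tray: Fixed shallow white spill tray, 240 mm (x) by 170 mm (y), walls 4 mm thick and 25 mm tall, empty; origin on the bench under its middle. Its floor is 4 mm above the bench.
- beaker: Bystander: a glass beaker, 53 mm wide and 70 mm tall, standing beyond the boom. Origin under its middle.
- flask: Bystander: a conical glass flask, 64 mm wide and 105 mm tall, on the near side of the stand. Origin under its middle.
- wash_bottle: Bystander: a white wash bottle, 64 mm wide, 170 mm tall with its spout. Origin under its middle.
- tip_box: Bystander: a box of pipette tips, 85 x 122 x 59 mm. Origin under its middle.
- tube_rack: Bystander: a white rack of test tubes, 60 x 200 mm, 140 mm tall. Origin under its middle.
- amber_bottle: Bystander: a larger amber reagent bottle, 70 mm wide and 140 mm tall (not the one on the stirrer). Origin under its middle.
Not all that is in view belongs to the job. What is shaped like the bottle but pink, purple or red is not meant.

How it is judged:
By the outcome, as a careful person would: the job done as asked, in the order asked, and still so for the second after the job is handed in, while the arm keeps its last pose, push and grip.
It also fails if it takes over 48 s, if anything falls off the work surface, if the arm or the gripper's body presses on something with over 40 N, if the wrist force passes 120 N, or if a joint passes its speed limit or range.

## Working session

There is one attempt and no reset: what is moved stays moved. The work goes in short steps, Python scripts to look and compute and a tool call to move; the robot and the scene stay as the last step left them, time stands still between calls to the robot, and variables do not carry over. Pictures are saved under pics/ and viewed, at most 10 in all, crops included, and the job is handed in when it is done.

Besides the shell and the picture viewer there is one more tool, called after "Emit:" as name([rows], argument=value, ...), one row to a line, values as JSON. apply_moves: Moves the arm, as the interface text tells. Its arguments: {"type":"object","properties":{"rows":{"type":"array"},"jaw":{"type":"number"},"newtons":{"type":"number"}},"required":["rows"]}

```bash
mkdir -p pics; ls
cat > h.py <<'E'
import numpy as np, cv2
from bench import telemetry, grab_frame, job
from scipy.spatial.transform import Rotation as R
def save(n,f): cv2.imwrite(f'pics/{n}.png', cv2.cvtColor(f['frame'],cv2.COLOR_RGB2BGR))
E
python3 - <<'E'
from h import *
import pickle
for n in ('scene','top'):
    f=grab_frame(n); save(n+'0',f); pickle.dump(f,open(n+'0.pkl','wb'))
    print({k:v for k,v in f.items() if k!='frame'})
print(telemetry.get_obs())
E
```

```text
pics
{'vertical_fov': 45.32474136070421, 'cx': 320.8266884291685, 'cy': 207.20350025269477, 'origin': array([ 1.38373881, -0.02892222,  1.38618134]), 'attitude': array([0.49807604, 0.39299518, 1.31390212])}
{'vertical_fov': 55.941317117856606, 'cx': 321.5759329536565, 'cy': 198.15402792520612, 'origin': array([0.37275767, 0.14565073, 1.2772043 ]), 'attitude': array([ 0.15789444, -0.15913731, -1.52995925])}
{'clock': 0.1, 'joints': array([-1.26009807,  0.47773708,  0.02234061,  1.55636155, -0.01151377,
        1.1092723 , -0.08308394]), 'qvel': array([ 0.00102033, -0.0017881 , -0.00063048, -0.00098015, -0.00028256,
       -0.00026802, -0.00099748]), 'tau': array([ 4.53101413e-03, -5.97766507e+01,  1.61363393e+00, -2.81960750e+01,
        1.28138423e-02,  4.98813213e-03,  1.62173916e-05]), 'tcp_pos': array([0.27430042, 0.61621522, 0.25540589]), 'orientation': array([-6.52951535e-01, -3.07274485e+00,  2.56515890e-03]), 'contact_force': array([ 0.3145957 , -0.44869604,  0.40592611]), 'moment': array([-0.01025409,  0.02764553,  0.02754956]), 'gripper_force': 0.0, 'grip_width': 0.0855871008867358}
```

View pics/scene0.png

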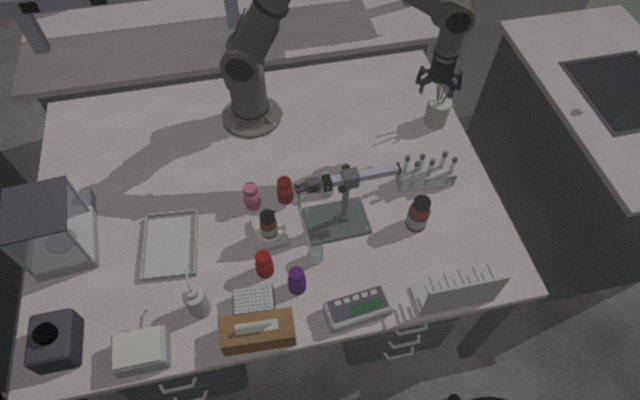

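View pics/top0.png

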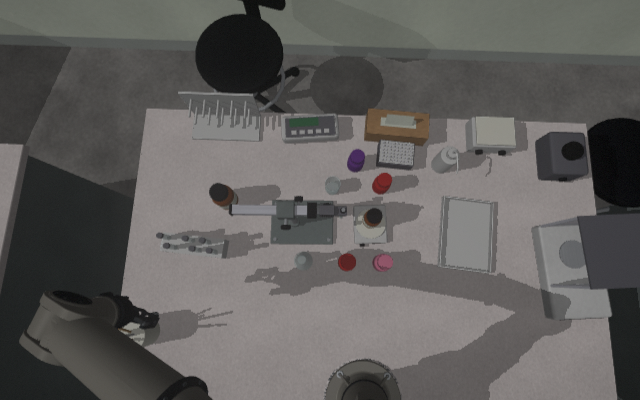

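Scene view: the amber bottle on the stirrer is at (268,222), the boom head and electrode at about (305,187), the tray at (168,245), and a larger amber bottle at (418,213). In the top view the bottle is at (373,217), the boom head at about (335,210) and the tray at (468,234).

Candidates, by scene pixels:
- amber (268,222)
- pink (251,196)
- red (285,188) and (263,263)
- purple (297,280)
- larger amber (418,213)

Only the amber bottle at (268,222) stands on the stirrer. I'll confirm it in a crop.

Run:
```python
import cv2,numpy as np
s=cv2.imread('pics/scene0.png')[160:260,230:363]; t=cv2.imread('pics/top0.png')[180:280,265:398]
f=lambda a: cv2.convertScaleAbs(cv2.resize(a,None,fx=6,fy=6,interpolation=cv2.INTER_CUBIC)[:600,:798],alpha=1.6)
cv2.imwrite('pics/sc.png',f(s)); cv2.imwrite('pics/tc.png',f(t))
```

```text
(no output)
```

View pics/sc.png

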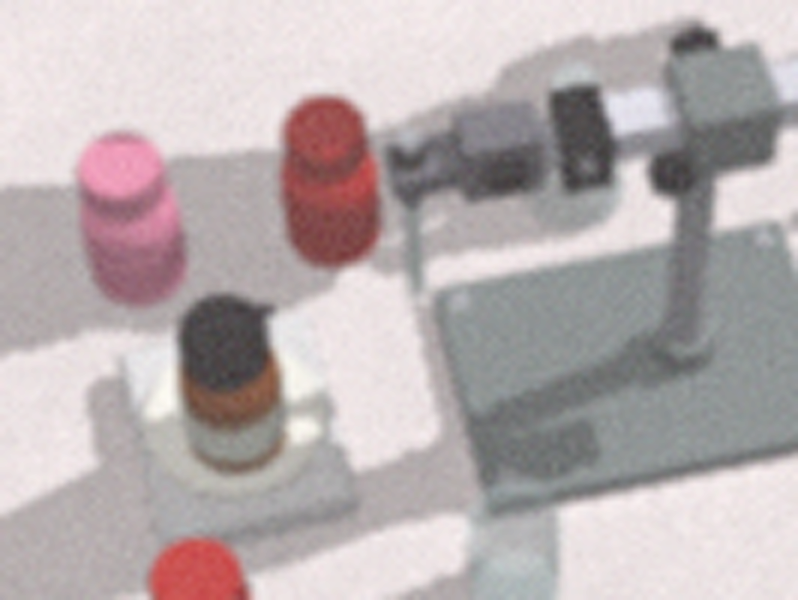

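View pics/tc.png

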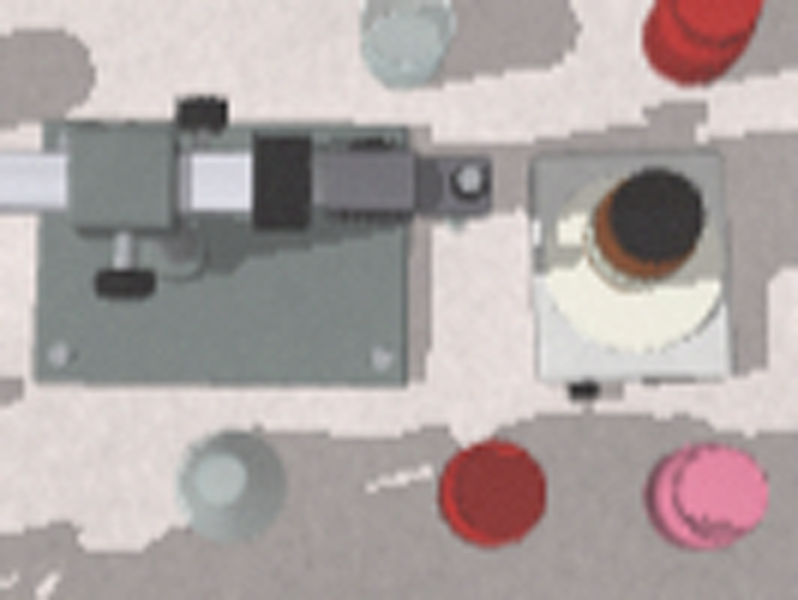

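The crops confirm it. The amber bottle with the black cap stands on the stirrer (top crop cap centre (657,215)). The boom runs along world -y, and the button is on the +x side (top crop (370,145), scene crop (490,180)).

```bash
cat >> h.py <<'E'
def ray(f,u,v):
    F=200/np.tan(np.radians(f['vertical_fov'])/2)
    d=np.array([(u-f['cx'])/F,-(v-f['cy'])/F,-1.]); return R.from_rotvec(f['attitude']).apply(d)
def atz(f,u,v,z):
    d=ray(f,u,v); o=f['origin']; return o+d*(z-o[2])/d[2]
def proj(f,p):
    F=200/np.tan(np.radians(f['vertical_fov'])/2)
    c=R.from_rotvec(f['attitude']).inv().apply(np.array(p)-f['origin']); return np.array([f['cx']-F*c[0]/c[2], f['cy']+F*c[1]/c[2]])
def tri(f,a,g,b):
    d1=ray(f,*a);d2=ray(g,*b); s=np.linalg.lstsq(np.c_[d1,-d2],g['origin']-f['origin'],rcond=None)[0]
    p=f['origin']+d1*s[0];q=g['origin']+d2*s[1]; return (p+q)/2,np.linalg.norm(p-q)
C=lambda u,v,ox,oy:((u+.5)/6-.5+ox,(v+.5)/6-.5+oy)
E
python3 - <<'E'
from h import *; import pickle
np.set_printoptions(precision=4,suppress=True)
S=pickle.load(open('scene0.pkl','rb'));T=pickle.load(open('top0.pkl','rb'))
sc=lambda u,v:C(u,v,230,160); tc=lambda u,v:C(u,v,265,180)
P=[('cap',(657,215),.135,(223,325)),('ehead',(470,180),.261,(408,148)),('head corner out+x',(415,150),.257,(462,153)),('stirrer corner -x+y',(537,378),.028,None)
 ,('stirrer +x+y',(532,157),.028,None),('stirrer +x-y',(724,155),.028,None),('stirrer -x-y',(733,378),.028,None),
 ('collar +x',(313,140),.253,None),('collar -x',(313,226),.253,None),('headtop in+x',(320,150),.257,None),('headtop in-x',(320,212),.257,None),('out -x',(415,212),.257,None),
 ('footcorner',(37,382),.01,None),('foot',(408,382),.01,None),('red top',(500,493),.105,None),('sleeve',(70,155),.248,None),('sleeve',(70,208),.248,None),('flask',(230,485),.05,None),('beaker top',(408,20),.07,None)]
for n,a,z,b in P:
    print(n,atz(T,*tc(*a),z)[:2], atz(S,*sc(*b),z)[:2] if b else '', tri(T,tc(*a),S,sc(*b)) if b else '')
for a in [(444,197),(494,201),(490,272),(441,267)]: print('tray',atz(T,*a,.025))
for a in [(148,213),(196,213),(196,277),(143,277)]: print('trayS',atz(S,*a,.025))
o=telemetry.get_obs(); print(proj(T,o['tcp_pos']),proj(S,o['tcp_pos']), R.from_rotvec(o['orientation']).as_matrix())
E
```

```text
cap [ 0.5593 -0.0141] [ 0.5588 -0.0124] (array([ 0.5593, -0.0132,  0.136 ]), np.float64(0.0015202523487537825))
ehead [0.5519 0.089 ] [0.5595 0.0895] (array([0.5535, 0.0894, 0.253 ]), np.float64(0.0017980902323564308))
head corner out+x [0.5657 0.1144] [0.5651 0.115 ] (array([0.5656, 0.1147, 0.2578]), np.float64(0.0005639534555921246))
stirrer corner -x+y [0.4836 0.0365]  
stirrer +x+y [0.6073 0.0415]  
stirrer +x-y [ 0.6123 -0.0665]  
stirrer -x-y [ 0.4873 -0.0716]  
collar +x [0.5695 0.1614]  
collar -x [0.5294 0.1599]  
headtop in+x [0.5641 0.158 ]  
headtop in-x [0.5353 0.1569]  
out -x [0.5369 0.1135]  
footcorner [0.4731 0.3141]  
foot [0.4804 0.107 ]  
red top [0.4174 0.0612]  
sleeve [0.5594 0.2736]  
sleeve [0.5346 0.2722]  
flask [0.4187 0.202 ]  
beaker top [0.6736 0.1145]  
tray [ 0.6491 -0.2669  0.025 ]
tray [ 0.6412 -0.4364  0.025 ]
tray [ 0.4035 -0.4096  0.025 ]
tray [ 0.4141 -0.2498  0.025 ]
trayS [ 0.3984 -0.4026  0.025 ]
trayS [ 0.4327 -0.2442  0.025 ]
trayS [ 0.6716 -0.2618  0.025 ]
trayS [ 0.6366 -0.4224  0.025 ]
[138.2709 307.7253] [434.7045  92.3984] [[-0.9136  0.4066 -0.0006]
 [ 0.4066  0.9136 -0.0015]
 [-0.0001 -0.0016 -1.    ]]
```

```bash
cat >> h.py <<'E'
np.set_printoptions(precision=4,suppress=True)
def target(yaw): # tool z down, tool y at world azimuth yaw
    y=np.array([np.cos(yaw),np.sin(yaw),0]);z=np.array([0,0,-1.]); return R.from_matrix(np.c_[np.cross(y,z),y,z])
def plan(pts,p=None,r=None):
    "pts: (pos,yaw) each relative to one current pose"
    o=telemetry.get_obs(); p=o['tcp_pos'] if p is None else p; r=R.from_rotvec(o['orientation']) if r is None else r
    for q,yaw in pts: print(r.inv().apply(np.array(q)-p)/.25,(r.inv()*target(yaw)).as_rotvec()/np.pi)
E
python3 - <<'E'
from h import *
p=[.274,.617,.256]
plan([((.274,.617,.37),1.15),((.36,.44,.38),.6)])
q=np.array([.36,.44,.38]); plan([((.47,.22,.38),.03)],q,target(.6))
q=np.array([.47,.22,.38]); plan([((.559,-.0135,.38),.03),((.559,-.0135,.25),.03)],q,target(.03))
E
```

```text
[ 0.0023  0.0016 -0.4584] [-0.0005  0.      0.0006]
[-0.5999 -0.5054 -0.4975] [-0.0005  0.0002  0.1757]
[-0.9747 -0.1337  0.    ] [0.     0.     0.1814]
[-0.9443  0.3278  0.    ] [0. 0. 0.]
[-0.9443  0.3278  0.52  ] [0. 0. 0.]
```

Emit:
apply_moves([
  [[0, 0, -0.2], [0, 0, 0]],
  [[0, 0, -0.44], [0, 0, 0]],
  [[-0.12, -0.1, -0.5], [0, 0, 0.05]],
  [[-0.3, -0.25, -0.5], [0, 0, 0.1]],
  [[-0.45, -0.38, -0.5], [0, 0, 0.15]],
  [[-0.6, -0.505, -0.5], [0, 0, 0.176]],
  [[-0.6, -0.505, -0.5], [0, 0, 0.176]],
], jaw=1, newtons=30)

```text
clock: 0.98
tcp_pos: [0.3631, 0.4361, 0.3816]
orientation: [1.477, 2.771, -0.001]
contact_force: [0.3, 0.9, 1.2]
grip_width: 0.0854
gripper_force: 0.0
```

Emit:
apply_moves([
  [[-0.15, -0.02, 0], [0, 0, 0.03]],
  [[-0.35, -0.05, 0], [0, 0, 0.07]],
  [[-0.55, -0.08, 0], [0, 0, 0.11]],
  [[-0.78, -0.11, 0], [0, 0, 0.15]],
  [[-0.97, -0.13, 0], [0, 0, 0.181]],
  [[-0.97, -0.13, 0], [0, 0, 0.181]],
])

```text
clock: 1.72
tcp_pos: [0.4718, 0.2176, 0.3814]
orientation: [2.196, 2.245, -0.0]
contact_force: [-0.5, 0.2, 0.2]
grip_width: 0.0857
gripper_force: 0.0
```

Emit:
apply_moves([
  [[-0.2, 0.07, 0], [0, 0, 0]],
  [[-0.4, 0.14, 0], [0, 0, 0]],
  [[-0.65, 0.22, 0], [0, 0, 0]],
  [[-0.85, 0.3, 0], [0, 0, 0]],
  [[-0.95, 0.33, 0], [0, 0, 0]],
  [[-0.95, 0.33, 0], [0, 0, 0]],
  [[-0.95, 0.33, 0], [0, 0, 0]],
])

```text
clock: 2.6
tcp_pos: [0.5596, -0.0109, 0.3809]
orientation: [-2.183, -2.257, 0.0]
contact_force: [0.3, 0.2, -0.2]
grip_width: 0.0851
gripper_force: 0.0
```

Run:
```python
from h import *
o=telemetry.get_obs();print(o['clock'],o['tcp_pos'],o['joints'],o['contact_force'])
plan([((.559,-.0135,.2),.03),((.559,-.0135,.128),.03)])
```

```text
2.6 [ 0.5596 -0.0109  0.3809] [-0.582   0.2035  0.5887  1.6999 -0.1184  1.2746  0.0651] [ 0.3471  0.233  -0.1912]
[-0.0108 -0.0022  0.7235] [-0.0003 -0.0003  0.001 ]
[-0.011  -0.002   1.0115] [-0.0003 -0.0003  0.001 ]
```

Emit:
apply_moves([
  [[-0.01, 0, 0.2], [0, 0, 0]],
  [[-0.01, 0, 0.4], [0, 0, 0]],
  [[-0.01, 0, 0.6], [0, 0, 0]],
  [[-0.01, 0, 0.75], [0, 0, 0]],
  [[-0.01, 0, 0.86], [0, 0, 0]],
  [[-0.01, 0, 0.94], [0, 0, 0]],
  [[-0.01, 0, 1], [0, 0, 0]],
  [[-0.01, 0, 1], [0, 0, 0]],
])

```text
clock: 3.6
tcp_pos: [0.5592, -0.0143, 0.1305]
orientation: [-2.184, -2.256, 0.002]
contact_force: [-0.4, 0.3, 0.4]
grip_width: 0.0854
gripper_force: 0.0
```

Emit:
apply_moves([
  [[0, 0, 0], [0, 0, 0]],
  [[0, 0, 0], [0, 0, 0]],
  [[0, 0, 0], [0, 0, 0]],
  [[0, 0, 0], [0, 0, 0]],
  [[0, 0, 0], [0, 0, 0]],
  [[0, 0, 0], [0, 0, 0]],
  [[0, 0, 0], [0, 0, 0]],
], jaw=-0.4, newtons=30)

```text
clock: 4.47
tcp_pos: [0.5606, -0.0156, 0.1322]
orientation: [2.187, 2.254, 0.002]
contact_force: [-0.7, 0.7, 6.7]
grip_width: 0.0448
gripper_force: 30.6
```

Emit:
apply_moves([
  [[0, 0, -0.06], [0, 0, 0]],
  [[0, 0, -0.16], [0, 0, 0]],
  [[0, 0, -0.3], [0, 0, 0]],
  [[-0.1, 0, -0.36], [0, 0, 0]],
  [[-0.25, -0.02, -0.36], [0, 0, 0]],
  [[-0.42, -0.04, -0.36], [0, 0, 0]],
  [[-0.6, -0.06, -0.36], [0, 0, 0]],
  [[-0.78, -0.08, -0.36], [0, 0, 0]],
  [[-0.9, -0.1, -0.36], [0, 0, 0]],
  [[-0.95, -0.1, -0.36], [0, 0, 0]],
])

```text
clock: 5.72
tcp_pos: [0.5403, -0.2571, 0.2214]
orientation: [-2.192, -2.25, 0.002]
contact_force: [0.3, -0.0, -1.5]
grip_width: 0.0451
gripper_force: 31.3
```

Emit:
apply_moves([
  [[-0.08, -0.01, 0], [0, 0, 0]],
  [[-0.2, -0.02, 0], [0, 0, 0]],
  [[-0.28, -0.03, 0], [0, 0, 0]],
  [[-0.32, -0.03, 0], [0, 0, 0]],
  [[-0.32, -0.03, 0], [0, 0, 0]],
  [[-0.32, -0.03, 0], [0, 0, 0]],
])

```text
clock: 6.48
tcp_pos: [0.5375, -0.3327, 0.2211]
orientation: [-2.185, -2.256, -0.001]
contact_force: [0.0, 0.0, -2.0]
grip_width: 0.0448
gripper_force: 31.3
```

Run:
```python
from h import *
o=telemetry.get_obs();print(o['clock'],o['tcp_pos'],o['grip_width'],o['contact_force'],R.from_rotvec(o['orientation']).as_matrix())
a=grab_frame('scene');b=grab_frame('top')
A=a['frame'][130:310,90:330];B=b['frame'][150:290,340:540]
A=cv2.resize(A,(800,600) if 0 else (480,360),interpolation=3);B=cv2.resize(B,(480,336)[:2] if 0 else (320,224),interpolation=3)
m=np.zeros((360,800,3),np.uint8);m[:,:480]=A;m[:224,480:]=B
cv2.imwrite('pics/c1.png',cv2.convertScaleAbs(m[:,:,::-1],alpha=1.5))
```

```text
6.475 [ 0.5375 -0.3327  0.2211] 0.04482013644252598 [ 0.0309  0.0051 -2.0388] [[-0.0319  0.9995 -0.0001]
 [ 0.9995  0.0319  0.001 ]
 [ 0.001  -0.0001 -1.    ]]
```

View pics/c1.png

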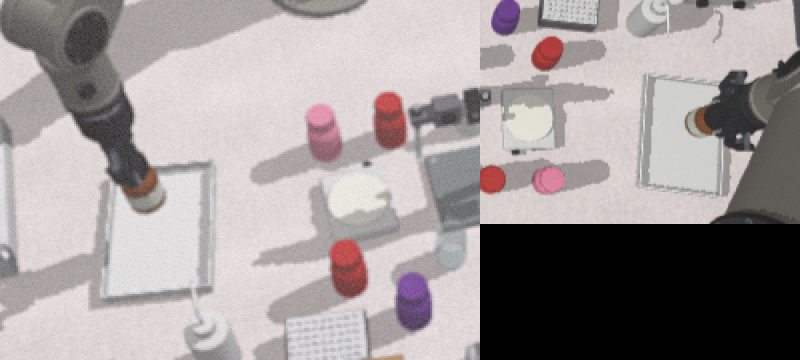

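The bottle hangs upright in the gripper above the tray (scene crop (147,190)), and the stirrer is clear. Lowering now.

Emit:
apply_moves([
  [[0, 0, 0.1], [0, 0, 0]],
  [[0, 0, 0.22], [0, 0, 0]],
  [[0, 0, 0.34], [0, 0, 0]],
  [[0, 0, 0.4], [0, 0, 0]],
  [[0, 0, 0.43], [0, 0, 0]],
  [[0, 0, 0.45], [0, 0, 0]],
  [[0, 0, 0.456], [0, 0, 0]],
  [[0, 0, 0.46], [0, 0, 0]],
  [[0, 0, 0.46], [0, 0, 0]],
])

```text
clock: 7.7
tcp_pos: [0.5372, -0.3341, 0.1067]
orientation: [2.187, 2.255, 0.0]
contact_force: [-0.7, 0.8, -1.5]
grip_width: 0.0452
gripper_force: 31.2
```

Emit:
apply_moves([
  [[0, 0, 0.006], [0, 0, 0]],
  [[0, 0, 0.01], [0, 0, 0]],
  [[0, 0, 0.01], [0, 0, 0]],
])

```text
clock: 8.07
tcp_pos: [0.5376, -0.3346, 0.1062]
orientation: [2.187, 2.254, 0.002]
contact_force: [-2.3, 3.4, 15.4]
grip_width: 0.0452
gripper_force: 32.6
```

Emit:
apply_moves([
  [[0, 0, -0.005], [0, 0, 0]],
  [[0, 0, -0.007], [0, 0, 0]],
  [[0, 0, -0.007], [0, 0, 0]],
])

```text
clock: 8.45
tcp_pos: [0.5374, -0.3343, 0.1063]
orientation: [2.187, 2.254, 0.001]
contact_force: [-1.1, 0.2, 7.5]
grip_width: 0.0452
gripper_force: 32.0
```

Emit:
apply_moves([
  [[0, 0, 0], [0, 0, 0]],
  [[0, 0, 0], [0, 0, 0]],
  [[0, 0, 0], [0, 0, 0]],
  [[0, 0, 0], [0, 0, 0]],
  [[0, 0, 0], [0, 0, 0]],
  [[0, 0, -0.1], [0, 0, 0]],
  [[0, 0, -0.3], [0, 0, 0]],
  [[0, 0, -0.5], [0, 0, 0]],
  [[0, 0, -0.75], [0, 0, 0]],
  [[0, 0, -1], [0, 0, 0]],
], jaw=1)

```text
clock: 9.7
tcp_pos: [0.5366, -0.3338, 0.3575]
orientation: [-2.187, -2.255, -0.0]
contact_force: [0.3, -0.2, -0.6]
grip_width: 0.0851
gripper_force: 0.0
```

Run:
```python
from h import *; import pickle
o=telemetry.get_obs();print(o['clock'],o['tcp_pos'],o['grip_width'],o['contact_force'])
a=grab_frame('scene');b=grab_frame('top'); pickle.dump((a,b),open('s2.pkl','wb'))
A=cv2.resize(a['frame'][155:275,110:350],(800,400),interpolation=3)
B=cv2.resize(b['frame'][190:250,300:360],(200,200),interpolation=3); B2=cv2.resize(b['frame'][190:250,430:520],(300,200),interpolation=3)
m=np.zeros((600,800,3),np.uint8);m[:400]=A;m[400:,:200]=B;m[400:,200:500]=B2
cv2.imwrite('pics/c2.png',cv2.convertScaleAbs(m[:,:,::-1],alpha=1.5))
plan([((.552,-.1,.36),.03)])
```

```text
9.7 [ 0.5366 -0.3338  0.3575] 0.08506263504606876 [ 0.3378 -0.162  -0.5544]
[0.9443 0.08   0.009 ] [ 0.0036  0.0019 -0.0001]
```

View pics/c2.png

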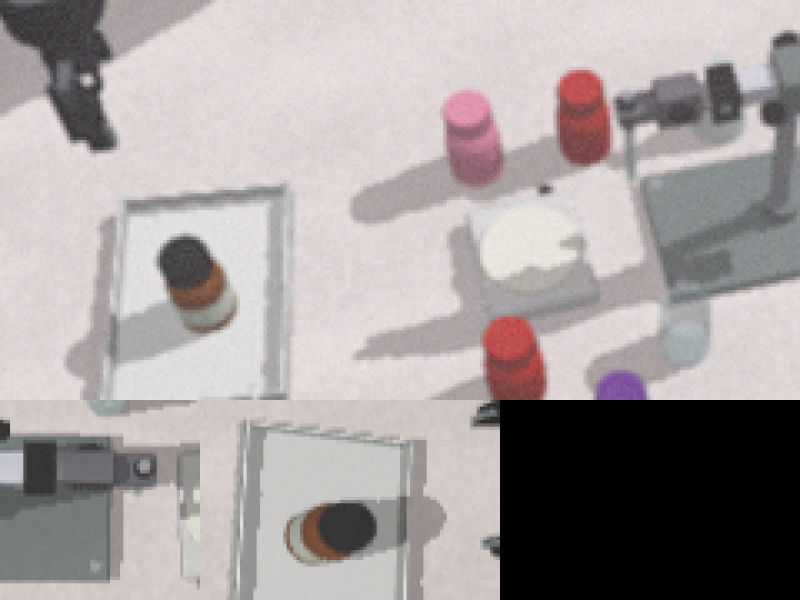

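The bottle stands upright in the tray (scene crop (200,285)), and the other things are unmoved. Next is the boom head.

Emit:
apply_moves([
  [[0.08, 0.01, 0], [0, 0, 0]],
  [[0.22, 0.02, 0], [0, 0, 0]],
  [[0.42, 0.03, 0], [0, 0, 0]],
  [[0.62, 0.04, 0], [0, 0, 0]],
  [[0.8, 0.05, 0], [0, 0, 0]],
  [[0.94, 0.06, 0], [0, 0, 0]],
])

```text
clock: 10.55
tcp_pos: [0.5439, -0.0946, 0.3537]
orientation: [-2.181, -2.257, 0.002]
contact_force: [0.9, 0.4, -1.4]
grip_width: 0.0857
gripper_force: 0.0
```

Emit:
apply_moves([
  [[0.18, 0.01, 0], [0, 0, 0]],
  [[0.36, 0.02, 0], [0, 0, 0]],
  [[0.54, 0.03, 0], [0, 0, 0]],
  [[0.72, 0.04, 0], [0, 0, 0]],
  [[0.86, 0.05, 0], [0, 0, 0]],
  [[0.93, 0.06, 0], [0, 0, 0]],
  [[0.93, 0.06, 0], [0, 0, 0]],
  [[0.93, 0.06, 0], [0, 0, 0]],
])

```text
clock: 11.55
tcp_pos: [0.5527, 0.1323, 0.3552]
orientation: [2.19, 2.252, -0.002]
contact_force: [0.1, -0.7, -0.2]
grip_width: 0.0854
gripper_force: 0.0
```

Run:
```python
from h import *
o=telemetry.get_obs();print(o['clock'],o['tcp_pos'])
plan([((.5515,.1355,.241),.03)])
```

```text
11.55 [0.5527 0.1323 0.3552]
[ 0.0133 -0.0042  0.457 ] [-0.0002  0.0003 -0.0006]
```

Emit:
apply_moves([
  [[0.013, -0.004, 0.05], [0, 0, 0]],
  [[0.013, -0.004, 0.14], [0, 0, 0]],
  [[0.013, -0.004, 0.24], [0, 0, 0]],
  [[0.013, -0.004, 0.34], [0, 0, 0]],
  [[0.013, -0.004, 0.41], [0, 0, 0]],
  [[0.013, -0.004, 0.45], [0, 0, 0]],
  [[0.013, -0.004, 0.457], [0, 0, 0]],
  [[0.013, -0.004, 0.457], [0, 0, 0]],
])

```text
clock: 12.55
tcp_pos: [0.5521, 0.1375, 0.2419]
orientation: [2.187, 2.255, 0.002]
contact_force: [0.1, -0.6, 0.2]
grip_width: 0.0851
gripper_force: 0.0
```

Run:
```python
from h import *
o=telemetry.get_obs();print(o['clock'],o['tcp_pos'],o['contact_force'])
a=grab_frame('scene');b=grab_frame('top')
A=cv2.resize(a['frame'][150:230,270:370],(500,400),interpolation=3)
B=cv2.resize(b['frame'][180:240,300:345],(300,400),interpolation=3)
cv2.imwrite('pics/c3.png',cv2.convertScaleAbs(np.hstack([A,B])[:,:,::-1],alpha=1.8))
```

```text
12.55 [0.5521 0.1375 0.2419] [ 0.142  -0.6418  0.1617]
```

View pics/c3.png

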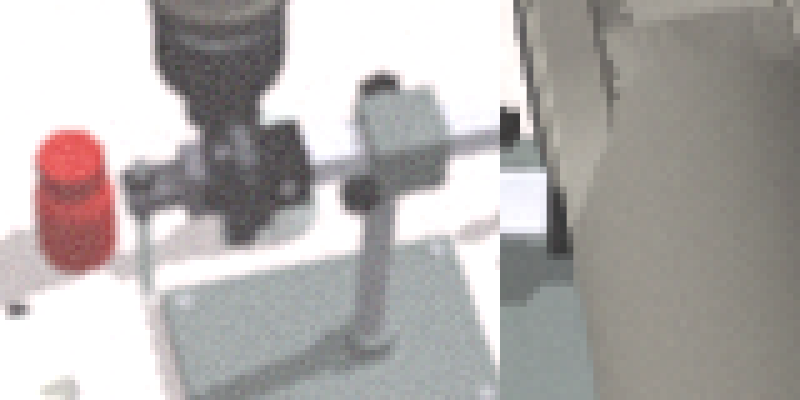

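The fingers straddle the head at scene crop (240,180), clear of the electrode at (147,250). I'll shift 2 mm outwards and squeeze.

Emit:
apply_moves([
  [[-0.008, 0, 0], [0, 0, 0]],
  [[-0.008, 0, 0], [0, 0, 0]],
  [[-0.008, 0, 0], [0, 0, 0]],
  [[-0.008, 0, 0], [0, 0, 0]],
  [[-0.008, 0, 0], [0, 0, 0]],
  [[-0.008, 0, 0], [0, 0, 0]],
  [[-0.008, 0, 0], [0, 0, 0]],
  [[-0.008, 0, 0], [0, 0, 0]],
  [[-0.008, 0, 0], [0, 0, 0]],
  [[-0.008, 0, 0], [0, 0, 0]],
], jaw=-0.7, newtons=35)

```text
clock: 13.9
tcp_pos: [0.5533, 0.1355, 0.2426]
orientation: [2.187, 2.253, 0.005]
contact_force: [2.8, -0.3, 5.3]
grip_width: 0.0293
gripper_force: 35.7
```

Run:
```python
from h import *
o=telemetry.get_obs();print(o['clock'],o['tcp_pos'],o['contact_force'],o['grip_width'],R.from_rotvec(o['orientation']).as_matrix())
```

```text
13.9 [0.5533 0.1355 0.2426] [ 2.8158 -0.2717  5.3216] 0.029269760418008446 [[-0.0299  0.9995  0.0038]
 [ 0.9996  0.0299  0.001 ]
 [ 0.0009  0.0038 -1.    ]]
```

Emit:
apply_moves([
  [[-0.02, 0, 0], [0, 0, 0]],
  [[-0.06, 0, 0], [0, 0, 0]],
  [[-0.1, 0, 0], [0, 0, 0]],
  [[-0.15, 0, 0], [0, 0, 0]],
  [[-0.2, 0, 0], [0, 0, 0]],
  [[-0.2, 0, 0], [0, 0, 0]],
  [[-0.2, 0, 0], [0, 0, 0]],
])

```text
clock: 14.78
tcp_pos: [0.5545, 0.0868, 0.2426]
orientation: [2.187, 2.255, 0.006]
contact_force: [0.6, 4.0, 5.8]
grip_width: 0.0292
gripper_force: 36.4
```

Run:
```python
from h import *
o=telemetry.get_obs();p=o['tcp_pos'];print(p,np.linalg.norm(p-[.5533,.1355,.2426]),o['contact_force'],o['grip_width'],o['moment'])
```

```text
[0.5545 0.0868 0.2426] 0.0487393859658365 [0.5749 4.0234 5.8325] 0.029249374748874065 [ 0.7087 -0.4801 -0.2914]
```

Emit:
apply_moves([
  [[-0.02, 0, 0], [0, 0, 0]],
  [[-0.06, 0, 0], [0, 0, 0]],
  [[-0.11, 0, 0], [0, 0, 0]],
  [[-0.16, 0, 0], [0, 0, 0]],
  [[-0.19, 0, 0], [0, 0, 0]],
  [[-0.205, 0, 0], [0, 0, 0]],
  [[-0.205, 0, 0], [0, 0, 0]],
  [[-0.205, 0, 0], [0, 0, 0]],
])

```text
clock: 15.78
tcp_pos: [0.5557, 0.0358, 0.2426]
orientation: [-2.186, -2.256, -0.006]
contact_force: [-0.9, 4.2, 8.4]
grip_width: 0.0292
gripper_force: 37.3
```

Run:
```python
from h import *
import pickle
o=telemetry.get_obs();p=o['tcp_pos'];print(o['clock'],p,np.linalg.norm(p-[.5533,.1355,.2426]),o['contact_force'],o['grip_width'])
a=grab_frame('scene');b=grab_frame('top'); pickle.dump((a,b),open('s3.pkl','wb'))
A=cv2.resize(a['frame'][160:220,265:345],(800,600),interpolation=3)
cv2.imwrite('pics/c4.png',cv2.convertScaleAbs(A[:,:,::-1],alpha=1.5))
```

```text
15.775 [0.5557 0.0358 0.2426] 0.09972089954649606 [-0.9051  4.2162  8.3835] 0.029161883393217382
```

View pics/c4.png

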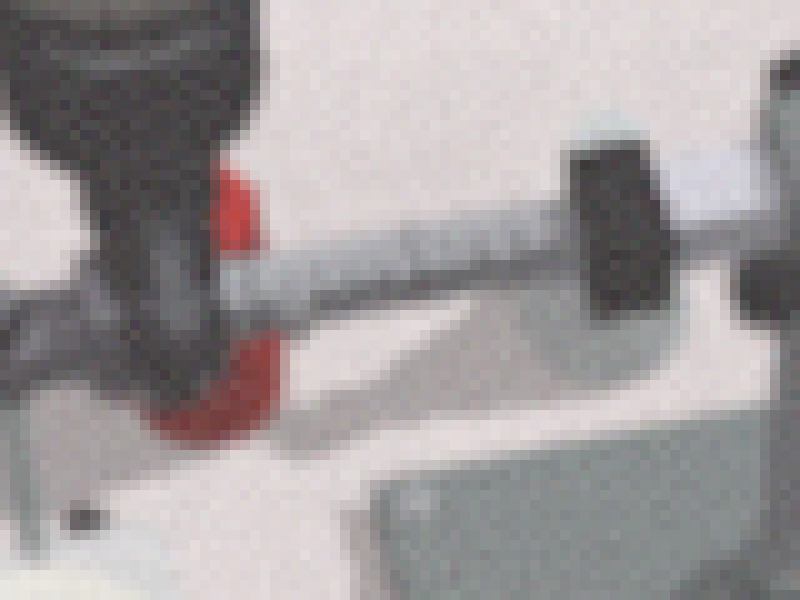

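The first long line is at crop (405,250) and the collar at about x=572, roughly 50 mm further along. I'll check this more finely on averaged frames.

Run:
```python
from h import *
fs=[grab_frame('scene') for _ in range(16)]
f=fs[0]; m=np.mean([x['frame'].astype(float) for x in fs],0).mean(2).astype(np.float32)
ys=np.arange(.055,.175,.001); hx=.5533-.001
prof=[]
for z,off in [(.2445,o) for o in (-.006,-.003,0,.003,.006)]+[(zz,.0095) for zz in (.242,.239,.236,.232,.228)]:
    uv=np.array([proj(f,(hx+(.1355-y)*.03+off,y,z)) for y in ys]).astype(np.float32)
    prof.append(cv2.remap(m,uv[:,:1],uv[:,1:],cv2.INTER_CUBIC)[:,0])
P=np.array(prof);
for y,a,b in zip(ys,P[:5].mean(0),P[5:].mean(0)): print(round(y*1000),int(a),int(b),end=' | ')
o=telemetry.get_obs();print(o['clock'],o['tcp_pos'],o['contact_force'])
cv2.imwrite('pics/c5.png',cv2.resize(np.clip(m[172:202,285:345]*1.5,0,255),(800,400),interpolation=cv2.INTER_CUBIC))
```

```text
55 64 50 | 56 72 53 | 57 83 58 | 58 94 62 | 59 103 66 | 60 109 70 | 61 111 71 | 62 110 72 | 63 107 70 | 64 104 68 | 65 103 66 | 66 104 65 | 67 106 66 | 68 109 67 | 69 111 69 | 70 113 71 | 71 115 74 | 72 115 77 | 73 114 81 | 74 113 84 | 75 113 86 | 76 113 87 | 77 114 89 | 78 115 90 | 79 115 90 | 80 116 91 | 81 116 91 | 82 115 91 | 83 114 90 | 84 112 88 | 85 111 87 | 86 112 87 | 87 113 87 | 88 114 87 | 89 115 88 | 90 116 88 | 91 116 88 | 92 115 88 | 93 114 88 | 94 113 87 | 95 112 87 | 96 112 86 | 97 113 87 | 98 114 87 | 99 114 88 | 100 114 88 | 101 114 88 | 102 113 88 | 103 112 87 | 104 111 87 | 105 112 87 | 106 112 87 | 107 114 87 | 108 115 88 | 109 116 88 | 110 115 88 | 111 112 87 | 112 109 84 | 113 104 82 | 114 102 81 | 115 101 81 | 116 102 81 | 117 105 82 | 118 109 83 | 119 112 84 | 120 114 85 | 121 115 85 | 122 114 85 | 123 112 85 | 124 111 86 | 125 111 86 | 126 111 86 | 127 111 86 | 128 112 86 | 129 113 86 | 130 113 85 | 131 112 84 | 132 111 84 | 133 109 83 | 134 108 82 | 135 109 81 | 136 110 80 | 137 111 79 | 138 113 78 | 139 115 78 | 140 116 78 | 141 116 78 | 142 115 77 | 143 113 77 | 144 110 76 | 145 108 76 | 146 108 76 | 147 109 76 | 148 110 76 | 149 112 76 | 150 113 77 | 151 114 77 | 152 114 76 | 153 112 76 | 154 109 76 | 155 106 75 | 156 102 76 | 157 98 76 | 158 95 77 | 159 93 77 | 160 91 77 | 161 88 78 | 162 84 76 | 163 78 72 | 164 71 67 | 165 64 62 | 166 57 56 | 167 53 51 | 168 49 48 | 169 47 46 | 170 47 45 | 171 47 46 | 172 48 46 | 173 48 46 | 174 49 46 | 16.675 [0.5558 0.0359 0.2426] [-1.5653  4.2844  9.2094][ WARN:0@26.338] global loadsave.cpp:1063 imwrite_ Unsupported depth image for selected encoder is fallbacked to CV_8U.
```

View pics/c5.png

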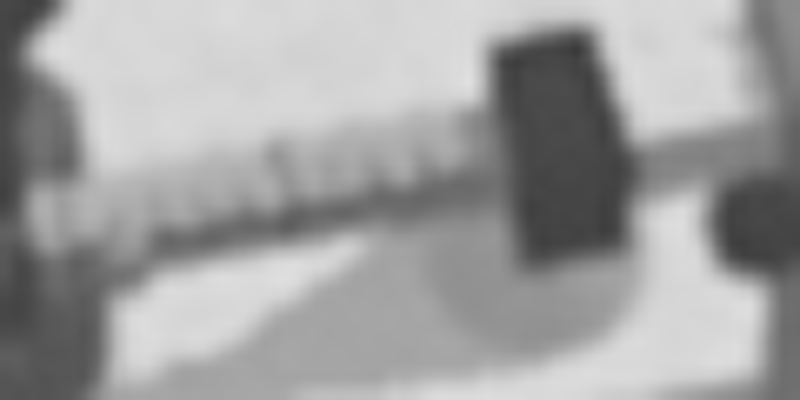

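Averaged profile: the long 50 mm line reads at y = 114.7 mm and the collar edge at about 164.5–165 mm, which is 50 mm apart. The scale therefore reads about 100 mm and agrees with the TCP travel of 99.7 mm. One 0.3 mm trim, then I'll hand in.

Emit:
apply_moves([
  [[-0.0013, 0, 0], [0, 0, 0]],
  [[-0.0013, 0, 0], [0, 0, 0]],
  [[-0.0013, 0, 0], [0, 0, 0]],
  [[-0.0013, 0, 0], [0, 0, 0]],
])

```text
clock: 17.18
tcp_pos: [0.5557, 0.0358, 0.2425]
orientation: [-2.186, -2.256, -0.006]
contact_force: [-0.3, 4.8, 8.6]
grip_width: 0.0293
gripper_force: 37.3
```

Run:
```python
from h import *
o=telemetry.get_obs();p=o['tcp_pos'];print(o['clock'],p,np.linalg.norm(p-[.5533,.1355,.2426]),o['contact_force'],o['grip_width'])
print(job.hand_in())
```

```text
17.175 [0.5557 0.0358 0.2425] 0.09971383659303866 [-0.2568  4.7663  8.5794] 0.02934986308940195
the job is handed in; nothing more can be done
None
```

The job is handed in: the bottle stands upright in the spill tray, and the gripper is holding the boom at the 100 mm line (99.7 mm by arm travel, about 100 mm on the scale), ready for you to do up the clamp screw.

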